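# Fit the filter cartridge and latch the column guard

## Robot

A 7-joint arm with a two-finger parallel gripper is mounted at the origin on the work surface. World frame = base frame: x ahead of the robot, y to its left, z up, the work surface at z = 0. Lengths are in m, angles in rad, forces in N, time in s.
With the tool pointing down it reaches from about 0.4 to 0.85 m from the base axis. Payload 4.5 kg.
Tool frame: the origin (TCP) lies at the very end of the fingers, on their centre line; the grasp point (between the pads) lies 19 mm behind it; z points along the fingers, y is the line along which they close (so a half turn about z gives the same grasp; the last joint's range is limited). The gripper opens to 85 mm and grips with 20 to 120 N. Pads are 22 mm wide; open, the fingers measure 114 mm over their backs; the gripper's body (76 mm by 85 mm) begins 54 mm behind the grasp point. The pads swing forward as they close: fully open they stand 13 mm farther back than shut.
Start: joints at [0.034, 0.689, -0.195, 1.565, 0.157, 0.902, -0.215], TCP at [0.625, 0, 0.231] pointing down, gripper open.
Joint ranges: [-3.01, 3.01], [-0.46, 2.08], [-1.47, 1.51], [0.13, 2.56], [-1, 4.14], [0.04, 2.09], [-2.66, 2.66]. Speed limits (rad/s): [2.57, 2.57, 3.14, 3.14, 3.14, 3.14, 3.14].

## Interface

Orientations are given as [roll, pitch, yaw] about the fixed x, y, z axes, in that order (R = Rz(yaw) Ry(pitch) Rx(roll)).
In Python, from cell import manip, jaws, imaging, telemetry gives the robot as it stands. Calls block until the motion is done:
- manip.move_to(position, orientation): joint-space move of the TCP to a pose.
- manip.servo_line(position, speed=0.15, rot=None): straight line of the TCP; rot=None keeps the orientation; speed is the mean speed in m/s.
- manip.goto_joints(angles): joint-space move.
- jaws.grip(opening): finger opening in m; the grip force is fixed at half the most; returns when the fingers have stopped.
- manip.wait(seconds).
- manip.solve_ik(position, orientation): joint angles nearest the present ones, or None.
- imaging.get_image(name): name is "scene" or "side" or "wrist"; returns (picture, depth): 384x512x3 uint8, blue, green, red; 384x512 float32, m along the optical axis (not along the pixel's ray), 0 where there is no reading.
- imaging.calibration(name): a dict with "fov_y" (degrees; the focal length in pixels is half the picture's height over the tangent of half this angle, whatever the lens; pixels are square), "cx", "cy" (the principal point, pixels), "extrinsics" (4x4, takes a point from camera to world coordinates); the wrist camera has in their place "tool_from_camera" (4x4, takes a point from camera to tool coordinates, whose origin is the TCP and whose axes are the flange's). Camera axes: x right, y down, z forward; pixel columns grow to the right and rows downward; lengths in m; the calibration is good to about 2 mm. A picture is of the moment at which its call begins: read the wrist's pose just before it. calibration takes no time and is no camera call.
A pose or a line that the arm cannot do raises manip.IKError and nothing moves.
- manip.hand_in(): hands the job in; it is judged then, once.
Readings, each from a call of its own:
- telemetry.get_clock(): time.
- telemetry.get_qpos(): joint angles.
- telemetry.get_joint_velocities(): joint speeds.
- telemetry.get_tau(): joint torques, N m.
- telemetry.get_tool_pos(): TCP position.
- telemetry.get_tcp_rot(): TCP orientation.
- telemetry.get_wrist_force(): force on the tool from outside, world axes, zero at the start.
- telemetry.get_moment(): the same for the moment, N m.
- telemetry.get_opening(): finger opening in m.
- telemetry.get_grip_force(): force on a finger pad.
Only numpy, scipy, OpenCV 4.12 (cv2) and the standard library are available. Lean on these libraries where they do the work, as an engineer would, in place of code of your own. Each camera call takes 0.05 s, during which the arm holds its last target. There are 200 camera calls.

## Task

Lower the sintered filter cartridge (bronze body, black cap) upright into the socket of the manifold block inside the column's guard until it is fully home. Then push the guard's hinged door shut until its sprung latch snaps in behind the strike, firmly but without slamming or forcing it, and let go. Leave the jars and the spanner alone.

Things in the scene. Friction and masses are not known exactly. Their poses are not given: they have to be found in the camera images.
- cartridge_mid (a point): Centre of the loose filter cartridge, half-way up its axis: an upright cylinder 95 mm tall, 220 g, standing on the bench. From below: plain steel foot 40 mm in diameter and 28 mm tall with a 3 mm chamfer, bronze-coloured sintered body 37 mm in diameter and 46 mm tall, black plastic cap 40 mm in diameter and 21 mm tall. z points up its axis.
- socket (a point): Centre of the mouth of the cartridge socket, 45 mm above the bench, in the top of a square aluminium manifold block (78 mm sides) standing inside the guard. The round hole is 43 mm in diameter and 22 mm deep with a 3 mm chamfer; with the cartridge home its centre stands 25.5 mm above this point. Axes as the guard's.
- guard: Guard round the column's foot: open-topped square of aluminium extrusions and clear panels, 260 by 260 mm, 180 mm tall, fixed on the bench; 20 mm posts at the corners. Its door closes the side facing the robot. Origin at the centre of its underside; x from the door side to the back, y to the left seen from the door, z up. The socket lies 35 mm from the centre towards the door, 5 mm right.
- guard_door (a joint): Opening angle of the guard's door, rad: 0 is the nominal shut plane, positive is open, swinging outwards towards the robot. Clear panel in an aluminium frame, 206 mm from hinge axis to latch edge, 26 to 180 mm above the bench, 20 mm thick, about 0.6 kg. A slightly stiff hinge at the guard's left front post keeps it where it is left. Latched, it reads -0.02 to 0.025, differing each time.
- push_pad (a point): Point on the outer face of the door's latch stile (flat aluminium, 42 mm wide), level with the latch: 140 mm above the bench, 180 mm from the hinge axis, 26 mm from the latch edge. Turns with the door: x into the guard, square to the door; y towards the hinge; z up. Below it a bow handle stands 33 mm out, at 43 to 97 mm height. The strike, 5 mm beyond the edge, may stand 5 mm proud of the shut door.
- door_hinge (a point): Point on the upright hinge axis, 140 mm above the bench, 2 mm in front of the plane of the door's outer face. It turns with the door, axes as push_pad's.
- latch (a joint): How far the bevelled brass bolt in the door's edge is pushed in, m: 0 fully out (10 mm proud), 0.0055 riding over the strike, back to 0 once snapped in. Strike and rubber buffer sit on a slotted keeper set up to 4.5 mm deeper or shallower each time: feel for it. At push_pad: 4 to 7 N up the bevel, less, then rising to the snap at 10 to 15 N; 1 mm on, the buffer is solid. Over 18 N strains it.
- column (a point): Foot, on the bench, of the axis of the clear column inside the guard, behind the socket: 48 mm in diameter with 80 mm flanges, rising to 384 mm. Keep clear of it.
- sand_jar: Bystander: clear jar of beige sand with a white lid, 52 mm in diameter, 76 mm tall. Origin at the centre of its underside.
- char_jar: Bystander: clear jar of black char with a blue lid, 52 mm in diameter, 76 mm tall. Origin at the centre of its underside.
- spanner: Bystander: steel combination spanner 170 mm long, 8 mm thick, lying flat. Origin at its middle on the bench, x along it.

How it is judged:
On the way:
1. the cartridge stands home in the socket while the door is still open (horizontal distance between cartridge_mid and socket below 0.004 m and z of cartridge_mid in the frame of socket below 0.0285 m and angle between cartridge_mid's own z axis and vertical below 0.08 rad and value of joint guard_door above 0.08 rad), for 0.2 s.
At the end, for the whole second after the job is handed in: the door is shut (angle under 0.03 rad) with the latch bolt out again behind the strike (pushed in less than 1.5 mm), and the cartridge stands upright and fully home in the socket (within 4 mm of its axis, no more than 3 mm proud, tilt under 0.08 rad) (value of joint guard_door below 0.03 rad and value of joint latch below 0.0015 m and horizontal distance between cartridge_mid and socket below 0.004 m and z of cartridge_mid in the frame of socket below 0.0285 m and angle between cartridge_mid's own z axis and vertical below 0.08 rad); the robot touches nothing.
It fails at once if the door is pressed with more than 18 N (contact force between any of the fingers, the arm and guard_door above 18 N).
It fails at once if the door is slammed (closing faster than 1.2 rad/s) (velocity of joint guard_door below -1.2 rad/s).
It fails at once if a jar is moved more than 20 mm or tipped (distance of any of sand_jar, char_jar from where it was at the start of the episode above 0.02 m or angle between any of sand_jar, char_jar's own z axis and vertical above 0.3 rad).
It fails at once if the cartridge is dropped into the socket (moving faster than 0.6 m/s at its mouth) (horizontal distance between cartridge_mid and socket below 0.03 m and z of cartridge_mid in the frame of socket below 0.06 m and linear speed of cartridge above 0.6 m/s).
It fails at once if the spanner is moved more than 20 mm (distance of spanner from where it was at the start of the episode above 0.02 m).
It also fails if it takes over 72 s, if anything falls off the work surface, if the arm or the gripper's body presses on something with over 40 N, if the wrist force passes 120 N, or if a joint passes its speed limit or range.

## Working session

There is one attempt and no reset: what is moved stays moved. The work goes in short steps, each a Python script; the robot and the scene stay as the last script left them, time stands still between calls to the robot, and variables do not carry over. Pictures are saved under pics/ and viewed, at most 10 in all, crops included, and the job is handed in when it is done.

```bash
mkdir -p pics; ls
python3 - <<'E'
from cell import manip,jaws,imaging,telemetry
import cv2,numpy as np
for n in("scene","side","wrist"):
    im,d=imaging.get_image(n); cv2.imwrite(f"pics/{n}0.png",im); np.savez(f"pics/{n}0.npz",im=im,d=d)
    c=imaging.calibration(n); print(n,{k:np.round(v,3).tolist() for k,v in c.items()}, (d>0).mean())
print(telemetry.get_clock(),telemetry.get_tcp_rot(),telemetry.get_tool_pos())
a=[cv2.imread(f"pics/{n}0.png") for n in("scene","side")]
E
```

```text
pics
scene {'fov_y': 55.515, 'cx': 258.947, 'cy': 187.176, 'extrinsics': [[0.546, 0.56, -0.623, 1.252], [0.838, -0.381, 0.391, -0.429], [-0.018, -0.735, -0.678, 0.847], [0.0, 0.0, 0.0, 1.0]]} 0.996002197265625
side {'fov_y': 48.887, 'cx': 256.51, 'cy': 191.532, 'extrinsics': [[-0.872, -0.291, 0.393, 0.178], [-0.489, 0.533, -0.691, 0.669], [-0.008, -0.795, -0.607, 0.721], [0.0, 0.0, 0.0, 1.0]]} 0.9958597819010416
wrist {'fov_y': 63.538, 'cx': 255.858, 'cy': 181.435, 'tool_from_camera': [[-0.0, -0.962, -0.273, 0.07], [1.0, -0.0, 0.0, -0.001], [-0.0, -0.273, 0.962, -0.143], [0.0, 0.0, 0.0, 1.0]]} 0.9960784912109375
0.15 [-3.14019522e+00  8.30190377e-05  1.57085883e+00] [ 6.24505971e-01 -1.56228962e-05  2.30673607e-01]
```

View pics/scene0.png

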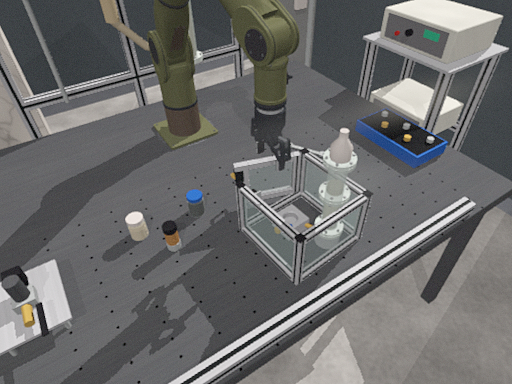

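View pics/side0.png

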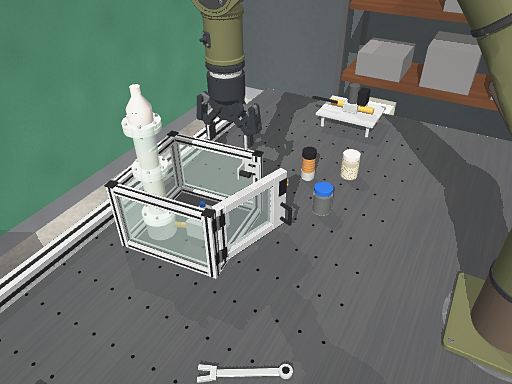

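View pics/wrist0.png

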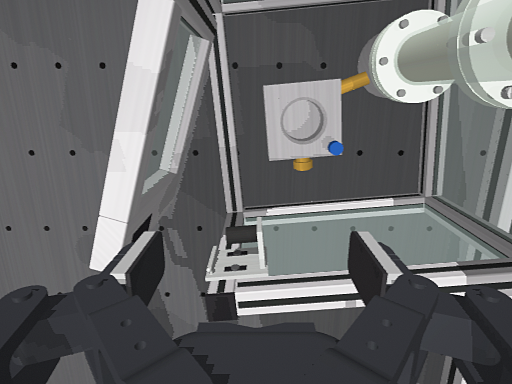

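The wrist view shows the socket hole at about (303,120) and the open door on the left, with its hinge near (215,10). The cartridge is at (172,235) in scene and (309,163) in side. The jars stand near it: blue lid at (194,197) in scene, white lid at (136,222).

```bash
cat > h.py <<'E'
import numpy as np,cv2
from scipy.spatial.transform import Rotation as R
from cell import manip,jaws,imaging,telemetry
def tcpT():
    T=np.eye(4);T[:3,:3]=R.from_euler('xyz',telemetry.get_tcp_rot()).as_matrix();T[:3,3]=telemetry.get_tool_pos();return T
def cam(n,T=None):
    c=imaging.calibration(n);f=192/np.tan(np.radians(c['fov_y'])/2)
    E=np.array(c['extrinsics']) if n!='wrist' else T@np.array(c['tool_from_camera'])
    return f,c['cx'],c['cy'],E
def cloud(d,k):
    f,cx,cy,E=k;v,u=np.mgrid[:384,:512]
    P=np.stack([(u-cx)/f*d,(v-cy)/f*d,d],-1);W=P@E[:3,:3].T+E[:3,3];W[d<=0]=np.nan;return W
def ray(uv,z,k):
    f,cx,cy,E=k;uv=np.atleast_2d(uv).astype(float)
    D=np.c_[(uv[:,0]-cx)/f,(uv[:,1]-cy)/f,np.ones(len(uv))]@E[:3,:3].T
    return E[:3,3]+D*((z-E[2,3])/D[:,2])[:,None]
def circ(p):
    A=np.c_[2*p,np.ones(len(p))];s=np.linalg.lstsq(A,(p**2).sum(1),rcond=None)[0];return s[:2],np.sqrt(s[2]+s[:2]@s[:2])
E
python3 - <<'E'
from h import *
np.set_printoptions(precision=4,suppress=True)
for n in("scene","side"):
    z=np.load(f"pics/{n}0.npz");im,d=z['im'],z['d'];k=cam(n);W=cloud(d,k)
    hsv=cv2.cvtColor(im,cv2.COLOR_BGR2HSV);H,S,V=[hsv[...,i].astype(int) for i in range(3)]
    m=((H>5)&(H<22)&(S>120)&(V>60)).astype(np.uint8)
    N,L,st,ce=cv2.connectedComponentsWithStats(m)
    for i in range(1,N):
        if st[i,4]>40:
            p=np.nanmedian(W[L==i],0);print(n,'orange',ce[i],st[i,4],p)
    # blue lid, cylinder tops by depth near
    for nm,mm,zz in(("blue",(H>100)&(H<125)&(S>150),.076),):
        N,L,st,ce=cv2.connectedComponentsWithStats(mm.astype(np.uint8))
        for i in range(1,N):
            if st[i,4]>60 and np.nanmedian(W[L==i][:,2])<.12:print(n,nm,ce[i],st[i,4],np.nanmedian(W[L==i],0))
    # all tops: cap top
    t=(abs(W[...,2]-.095)<.004)&(V<70)
    N,L,st,ce=cv2.connectedComponentsWithStats(t.astype(np.uint8))
    for i in range(1,N):
        if st[i,4]>30:
            q=W[L==i];c,r=cv2.minEnclosingCircle(q[:,:2].astype(np.float32));print(n,'captop',ce[i],st[i,4],q.mean(0),c,r)
z=np.load("pics/wrist0.npz");im,d=z['im'],z['d']
k=cam('wrist',tcpT());W=cloud(d,k)
m=(abs(W[...,2]-.045)<.006);m[:, :240]=0;m[:,345:]=0;m[170:]=0
print('block z',np.nanmedian(W[...,2][m]))
c=max(cv2.findContours(m.astype(np.uint8),cv2.RETR_EXTERNAL,cv2.CHAIN_APPROX_NONE)[0],key=cv2.contourArea)
hull=cv2.convexHull(c)[:,0];q=ray(hull,.045,k)[:,:2].astype(np.float32)
print('block',cv2.minAreaRect(q))
# hole: below-surface region inside block
hole=cv2.fillPoly(np.zeros(m.shape,np.uint8),[hull],1).astype(bool)&(W[...,2]<.044-.0)
hole=cv2.morphologyEx(hole.astype(np.uint8),cv2.MORPH_OPEN,np.ones((5,5)))
cs=sorted(cv2.findContours(hole,cv2.RETR_EXTERNAL,cv2.CHAIN_APPROX_NONE)[0],key=cv2.contourArea)[-2:]
for c in cs:
    q=ray(c[:,0],.045,k)[:,:2].astype(np.float32);print('hole',len(c),cv2.contourArea(c),c[:,0].mean(0),circ(q.astype(float)),cv2.minEnclosingCircle(q))
# top z=.18 structure in all views -> topdown map
M=np.zeros((600,600,3),np.uint8)
for j,n in enumerate(("scene","side","wrist")):
    z=np.load(f"pics/{n}0.npz");w=W if n=="wrist" else cloud(z['d'],cam(n))
    s=w[(abs(w[...,2]-.178)<.007)]
    u=((s[:,1]+.3)/.001).astype(int);v=((s[:,0]-.35)/.001).astype(int);ok=(u>=0)&(u<600)&(v>=0)&(v<600);M[v[ok],u[ok],j]=255
cv2.imwrite("pics/top.png",M)
E
```

```text
scene orange [406.8085 137.5957] 47 [0.6077 0.6242 0.0565]
scene orange [171.9767 238.3333] 129 [ 0.5626 -0.2886  0.0527]
scene orange [ 27.7552 315.7692] 143 [ 0.6099 -0.6576  0.0745]
scene blue [402.5539 147.6654] 1049 [0.6359 0.5755 0.0303]
scene blue [193.8253 195.7831] 166 [ 0.4611 -0.169   0.0735]
scene captop [168.211  225.6881] 109 [ 0.5496 -0.2856  0.0933] (0.5483641028404236, -0.2852511703968048) 0.0197763592004776
scene captop [ 21.2162 296.5946] 37 [ 0.5644 -0.6572  0.0952] (0.558475136756897, -0.6564783453941345) 0.016005245968699455
side orange [408.9935   8.2839] 1536 [ 0.5938 -1.5718  0.1765]
side orange [427.447   86.5449] 2215 [ 0.455  -1.5829 -0.206 ]
side orange [307.9647 165.3   ] 170 [ 0.5417 -0.2683  0.0521]
side blue [323.1097 188.7384] 237 [ 0.4533 -0.1575  0.0751]
side captop [309.3667 150.4111] 90 [ 0.5465 -0.2803  0.0946] (0.5470370054244995, -0.282050758600235) 0.020447567105293274
side captop [285.9773 206.4318] 44 [ 0.4951 -0.0272  0.0947] (0.49648648500442505, -0.025717873126268387) 0.017396723851561546
block z 0.04504345621612571
block ((0.6726227402687073, 0.04238232970237732), (0.07800113409757614, 0.0779825747013092), 4.928467750549316)
hole 141 1415.5 [303.2553 120.3546] (array([0.6722, 0.0425]), np.float64(0.0219203384315427)) ((0.6725433468818665, 0.042273037135601044), 0.023512715473771095)
```

View pics/top.png

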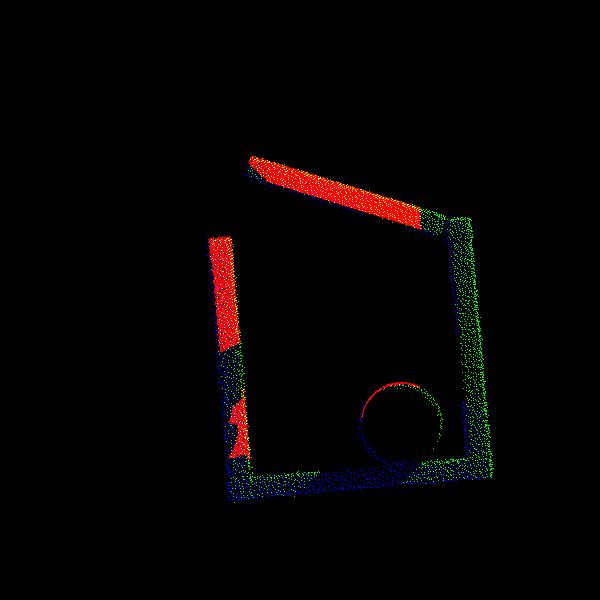

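The top-down map shows the guard yawed about 4.8°. The door runs from its hinge at about (445,215) to its latch end at (250,156), so it is open by roughly 0.37 rad. Next I refine the socket and cartridge positions from directly above.

Run:
```python
from h import *
np.set_printoptions(precision=4,suppress=True)
for n,uv in(("scene",(136,217)),("side",(351,154))):print(n,'sand',ray(uv,.076,cam(n)))
RPY=lambda y:[np.pi,0,y]
def over(x,y,z,yaw,zt,name):
    manip.move_to([x,y,z],RPY(yaw));T=tcpT();im,d=imaging.get_image('wrist')
    np.savez(f"pics/{name}.npz",im=im,d=d,T=T);cv2.imwrite(f"pics/{name}.png",im)
    k=cam('wrist',T);W=cloud(d,k);return T,im,W,k
T,im,W,k=over(.6724,.0424,.2,1.65,.045,'sock1')
m=np.linalg.norm(W[...,:2]-[.6724,.0424],axis=-1)<.03
hole=cv2.morphologyEx((m&(W[...,2]<.0435)).astype(np.uint8),cv2.MORPH_OPEN,np.ones((5,5)))
c=max(cv2.findContours(hole,cv2.RETR_EXTERNAL,cv2.CHAIN_APPROX_NONE)[0],key=cv2.contourArea)
print('sock',T[:3,3],circ(ray(c[:,0],.045,k)[:,:2]),telemetry.get_clock())
T,im,W,k=over(.5477,-.2837,.24,1.65,.095,'cart1')
cap=(abs(W[...,2]-.095)<.004)&(np.linalg.norm(W[...,:2]-[.5477,-.2837],axis=-1)<.04)
c=max(cv2.findContours(cap.astype(np.uint8),cv2.RETR_EXTERNAL,cv2.CHAIN_APPROX_NONE)[0],key=cv2.contourArea)
print('cap',T[:3,3],circ(ray(c[:,0],.095,k)[:,:2]),telemetry.get_clock(),telemetry.get_qpos(),telemetry.get_wrist_force())
```

```text
scene sand [[ 0.4498 -0.3469  0.076 ]]
side sand [[ 0.4461 -0.3471  0.076 ]]
sock [0.672  0.0438 0.1985] (array([0.6725, 0.0429]), np.float64(0.02185731305406788)) 0.5833
cap [ 0.5488 -0.2818  0.2401] (array([ 0.5458, -0.2834]), np.float64(0.019238861375738336)) 1.9583 [ 0.5466  0.6726 -0.2622  1.5793  0.203   0.9163  0.2974] [ 0.0833  0.185  -0.464 ]
```

View pics/cart1.png

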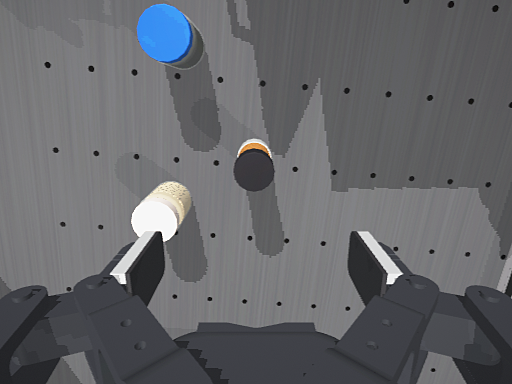

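The cap is at (254,170), centred between the fingers, and both jars are clear of them. I'll grasp it now.

Run:
```python
from h import *
np.set_printoptions(precision=4,suppress=True)
jaws.grip(.066)
print(telemetry.get_opening())
x,y=.5460,-.2834
manip.servo_line([x,y,.13],.15,[np.pi,0,1.65]);manip.wait(.3);p=telemetry.get_tool_pos();print(p,telemetry.get_tcp_rot())
manip.servo_line([2*x-p[0],2*y-p[1],.062],.08);manip.wait(.3);print(telemetry.get_tool_pos())
f0=telemetry.get_wrist_force()
jaws.grip(.0);print(telemetry.get_opening(),telemetry.get_grip_force(),telemetry.get_tool_pos())
manip.servo_line([x,y,.30],.12);manip.wait(.2)
print(telemetry.get_opening(),telemetry.get_wrist_force()-f0,telemetry.get_tool_pos(),telemetry.get_clock())
T=tcpT()
for n in("side","scene"):
    im,d=imaging.get_image(n);cv2.imwrite(f"pics/{n}_g.png",im);np.savez(f"pics/{n}_g.npz",im=im,d=d,T=T)
    f,cx,cy,E=cam(n);q=np.linalg.inv(E)@np.r_[telemetry.get_tool_pos(),1];u,v=int(f*q[0]/q[2]+cx),int(f*q[1]/q[2]+cy);print(u,v)
    cr=im[max(v-70,0):v+80,max(u-80,0):u+80];cv2.imwrite(f"pics/{n}_gc.png",cv2.resize(cr,None,fx=2.4,fy=2.4))
a,b=[cv2.resize(cv2.imread(f"pics/{n}_gc.png"),(390,390)) for n in("side","scene")]
cv2.imwrite("pics/gc.png",np.hstack([a,b]))
```

```text
0.06579138871343368
[ 0.5464 -0.2836  0.1307] [3.1405 0.0006 1.6499]
[ 0.5459 -0.2834  0.0624]
0.0385825041952593 59.9592250585556 [ 0.5459 -0.2833  0.0624]
0.03893605658264491 [ 0.0118  0.1445 -0.7362] [ 0.5459 -0.2833  0.2997] 7.4667
315 79
152 166
```

View pics/gc.png

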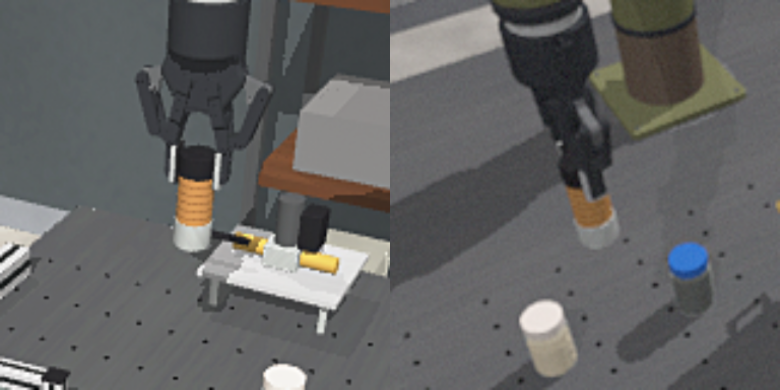

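The grip is good: cap between the pads, cartridge upright. I'll carry it over and lower it with force monitoring.

Run:
```python
from h import *
np.set_printoptions(precision=4,suppress=True)
x,y=.6725,.0427
manip.servo_line([x,y,.30],.15,[np.pi,0,1.65]);manip.wait(.2)
manip.servo_line([x,y,.118],.1);manip.wait(.4)
p=telemetry.get_tool_pos();print(p);x,y=2*x-p[0],2*y-p[1]
f0=telemetry.get_wrist_force();print(f0)
z=.116
while z>.0845:
    manip.servo_line([x,y,z],.04);f=telemetry.get_wrist_force()-f0
    print(round(z,4),f,telemetry.get_tool_pos(),telemetry.get_opening())
    if f[2]>8: break
    z-=.002
print(telemetry.get_clock())
```

```text
[0.6725 0.0427 0.1181]
[ 0.242  -0.435  -2.9669]
0.116 [0.4122 0.7209 1.2783] [0.6723 0.0427 0.1158] 0.03855133516191156
0.114 [-1.2563 -0.1196  0.0133] [0.6723 0.0427 0.1138] 0.03836846066521966
0.112 [-0.0622  1.215   0.3897] [0.6723 0.0427 0.1118] 0.03844713268611656
0.11 [ 0.1419 -0.0984  0.1438] [0.6723 0.0427 0.1098] 0.03861290335360602
0.108 [-1.0898  0.1967  0.4519] [0.6723 0.0427 0.1078] 0.03851095932623145
0.106 [-0.2705  0.5618  1.3224] [0.6723 0.0427 0.1058] 0.03858191139072831
0.104 [-0.4135  0.9479  0.8096] [0.6723 0.0427 0.1038] 0.038630587165376866
0.102 [-0.6112  0.2277  0.6186] [0.6723 0.0427 0.1018] 0.03868845359385756
0.1 [-0.4991  0.3223  0.3574] [0.6723 0.0427 0.0998] 0.0382778632011168
0.098 [-0.2748  1.0824  0.204 ] [0.6723 0.0427 0.0978] 0.038612724579889915
0.096 [-0.439   0.7921 -0.1576] [0.6723 0.0427 0.0958] 0.03853716174408
0.094 [-0.7716 -0.192   1.3386] [0.6723 0.0427 0.0938] 0.03816548270742182
0.092 [-0.7801  0.7919 -0.4164] [0.6723 0.0427 0.0918] 0.038674806473352905
0.09 [-0.2538  0.9211  0.8121] [0.6723 0.0427 0.0898] 0.038796747476419556
0.088 [-0.5366  0.8178  0.3163] [0.6723 0.0427 0.0878] 0.03863196076304285
0.086 [-0.4016  0.3168 -0.2892] [0.6723 0.0426 0.0858] 0.038662163562527725
16.6167
```

```bash
cat >> h.py <<'E'
gy=.084;sock=np.array([.6725,.0427])
rot2=lambda a:np.array([[np.cos(a),-np.sin(a)],[np.sin(a),np.cos(a)]])
gc=sock-rot2(gy)@[-.035,-.005]
hinge=gc+rot2(gy)@[-.132,.108]
def push(th,off=0,r=.178,half=.011):   # tool centre xy, yaw; off = gap to nominal door face
    return hinge+rot2(gy-th)@[.002-half-off,-r],gy-th
E
python3 - <<'E'
from h import *
np.set_printoptions(precision=4,suppress=True)
p=telemetry.get_tool_pos();f0=telemetry.get_wrist_force()
for z in(.0855,.0845,.0835):
    manip.servo_line([p[0],p[1],z],.03);f=telemetry.get_wrist_force()-f0;print(z,f)
    if f[2]>4:break
jaws.grip(.064);print(telemetry.get_opening())
manip.servo_line([p[0],p[1],.14],.06)
manip.servo_line([p[0],p[1],.25],.2);manip.wait(.2)
T=tcpT();im,d=imaging.get_image('wrist');k=cam('wrist',T);W=cloud(d,k)
cap=(abs(W[...,2]-.118)<.005)&(np.linalg.norm(W[...,:2]-sock,axis=-1)<.04)
c=max(cv2.findContours(cap.astype(np.uint8),cv2.RETR_EXTERNAL,cv2.CHAIN_APPROX_NONE)[0],key=cv2.contourArea)
print('cap z',np.median(W[...,2][cap]),circ(ray(c[:,0],.118,k)[:,:2]))
# door outer/top fit
s=W[(abs(W[...,2]-.178)<.005)][:,:2]@np.eye(2);g=(s-gc)@rot2(gy)
g=g[(g[:,0]<-.135)&(g[:,1]<.09)&(g[:,1]>-.1)]
if len(g)>100:
    r=cv2.fitLine(g.astype(np.float32),cv2.DIST_HUBER,0,.01,.01).ravel();print('door',len(g),r,np.arctan2(abs(r[0]),abs(r[1])))
print(telemetry.get_qpos())
for yo in(0,np.pi):
    xy,yaw=push(.37,.05);print(xy,yaw,manip.solve_ik([*xy,.3],[np.pi,0,yaw+yo]),manip.solve_ik([*xy,.135],[np.pi,0,yaw+yo]))
print(telemetry.get_clock())
E
```

```text
0.0855 [0.0766 0.1468 0.9817]
0.0845 [-1.0047 -0.5128  8.181 ]
0.06439794430253734
cap z 0.11786150425430575 (array([0.6726, 0.0426]), np.float64(0.01932938959611498))
door 6607 [ 0.3634  0.9316 -0.1629  0.0051] 0.37187526
[-0.0071  0.7455 -0.2479  1.3793  0.1937  1.0431 -0.2106]
[ 0.4595 -0.007 ] -0.286 [-0.2827  0.3886  0.2861  1.9626 -0.1482  0.8102 -1.7712] [-0.1772  0.663   0.1468  2.1538 -0.2721  0.3416 -1.6609]
[ 0.4595 -0.007 ] -0.286 [ 0.3525  0.4299 -0.6407  1.9332  0.3283  0.8832  0.8287] [ 0.1696  0.6753 -0.404   2.1364  0.6109  0.4427  0.5681]
19.5083
```

The cartridge is home: cap top at z 0.118, centred to 0.1 mm. The door stands at 0.372 rad. Now I approach it and push with a force check.

Run:
```python
from h import *
np.set_printoptions(precision=4,suppress=True)
jaws.grip(0)
Z=.135
def go(th,off,v,z=Z):
    xy,yaw=push(th,off);manip.servo_line([*xy,z],v,[np.pi,0,yaw+np.pi])
xy,yaw=push(.372,.05)
manip.move_to([*xy,.28],[np.pi,0,yaw+np.pi]);go(.372,.05,.15);manip.wait(.4)
print(telemetry.get_opening(),telemetry.get_tool_pos(),xy,telemetry.get_clock())
go(.372,.015,.06);manip.wait(.2)
n=lambda th:np.r_[rot2(gy-th)@[1,0],0]
def F(th,k=3):return -np.mean([telemetry.get_wrist_force() for _ in range(k)],0)@n(th)
f0=F(.372);off=.015
while off>-.012:
    off-=.001;go(.372,off,.02);f=F(.372)-f0
    if f>1.5:break
print('contact off',off,f,telemetry.get_clock())
th=.372;a=0
while th>.11:
    th-=.02;go(th,off,.03);f=F(th)-f0;print(round(th,3),round(f,2),end='; ')
    if f>9:break
print(telemetry.get_clock(),telemetry.get_tool_pos())
im,d=imaging.get_image('side');cv2.imwrite('pics/push.png',cv2.resize(im[100:300,80:330],None,fx=3,fy=3))
```

```text
0.00040665687713475847 [ 0.4593 -0.0068  0.1352] [ 0.4592 -0.0067] 22.6
contact off -0.01200000000000001 -1.3663231797571516 30.2833
0.352 -0.87; 0.332 -0.44; 0.312 -0.79; 0.292 -1.04; 0.272 0.08; 0.252 0.0; 0.232 -0.21; 0.212 -0.12; 0.192 -0.75; 0.172 -1.0; 0.152 0.05; 0.132 4.07; 0.112 5.53; 0.092 4.8; 34.0167 [ 0.5664 -0.0311  0.1343]
```

View pics/push.png

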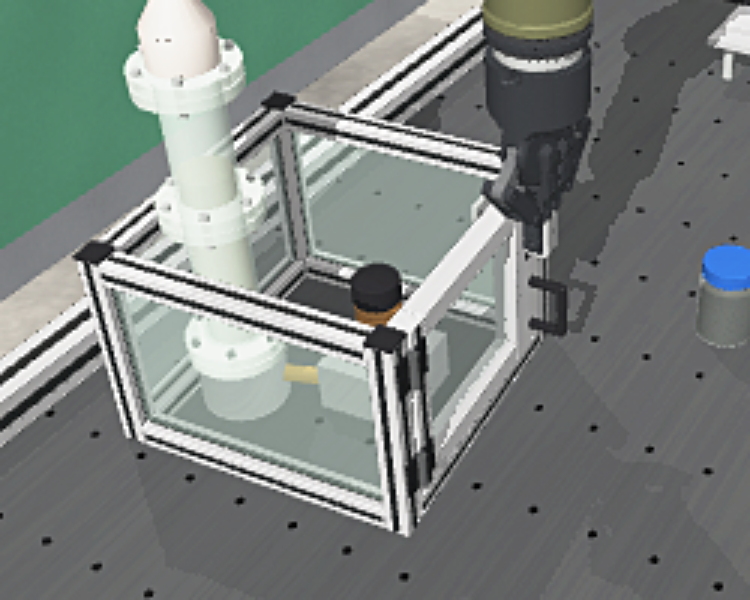

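The picture shows the door nearly shut, the fingers on its stile and clear of the handle, and the cartridge standing in the block. The force fits the bolt climbing the bevel, so I continue in fine steps.

Run:
```python
from h import *
Z=.135;off=-.012;th=.092
n=lambda th:np.r_[rot2(gy-th)@[1,0],0]
def F(th,k=4):
    r=[]
    for _ in range(k):
        manip.wait(.02);r.append(telemetry.get_wrist_force())
    return -np.mean(r,0)@n(th)
pk=0
print('now',F(th),telemetry.get_clock())
while telemetry.get_clock()<52:
    th-=.0018;xy,yaw=push(th,off);manip.servo_line([*xy,Z],.02,[np.pi,0,yaw+np.pi]);f=F(th)
    print(round(th,4),round(f,1),end='; ')
    pk=max(pk,f)
    if f>14.5 or (pk>8 and f<pk-3.5):break
print('\n',pk,telemetry.get_clock())
```

```text
now 5.07881943365456 34.1333
0.0902 6.2; 0.0884 6.8; 0.0866 6.7; 0.0848 7.4; 0.083 7.6; 0.0812 8.4; 0.0794 9.2; 0.0776 9.1; 0.0758 10.1; 0.074 10.7; 0.0722 11.2; 0.0704 11.5; 0.0686 11.6; 0.0668 12.1; 0.065 12.8; 0.0632 12.9; 0.0614 12.5; 0.0596 13.6; 0.0578 13.9; 0.056 14.9; 
 14.868495735069693 40.4667
```

```bash
cat >> h.py <<'E'
def edge(thd,tilt=.06,rc=.195,half=.011,w=.0145):
    C=hinge+rot2(gy-thd)@[.002,-rc];t=thd-tilt
    return C-rot2(gy-t)@[half,-w],gy-t
def guard(p):return rot2(gy).T@(np.asarray(p)[:2]-hinge)
E
python3 - <<'E'
from h import *
Z=.135
N=np.r_[rot2(gy)@[1,0],0]
def F(k=4):
    r=[]
    for _ in range(k):
        manip.wait(.015);r.append(telemetry.get_wrist_force())
    return -np.mean(r,0)@N
xy,yaw=push(.056,-.012);p=telemetry.get_tool_pos();print('cmd',guard(xy),'act',guard(p),F(),telemetry.get_clock())
for b in(.001,.002,.003,.005,.008):
    q=np.r_[xy,Z]-N*b;manip.servo_line(q,.03);print('back',b,guard(telemetry.get_tool_pos())[0],round(F(),1))
xe,ye=edge(.035);manip.servo_line([*xe,Z],.03,[np.pi,0,ye+np.pi]);print('new',guard(telemetry.get_tool_pos()),F(),telemetry.get_clock())
im,d=imaging.get_image('scene');cv2.imwrite('pics/sc.png',cv2.resize(im[130:290,220:380],None,fx=3.6,fy=3.6))
E
```

```text
cmd [-0.00696749 -0.17788888] act [-0.01298545 -0.17828121] 14.782689732092201 40.5333
back 0.001 -0.013027400883414014 12.2
back 0.002 -0.01301982661968822 9.9
back 0.003 -0.012991627672229342 7.8
back 0.005 -0.012903204241347381 5.0
back 0.008 -0.013160869076234693 -0.3
new [-0.01563056 -0.18090177] -0.316915441294822 42.4333
```

View pics/sc.png

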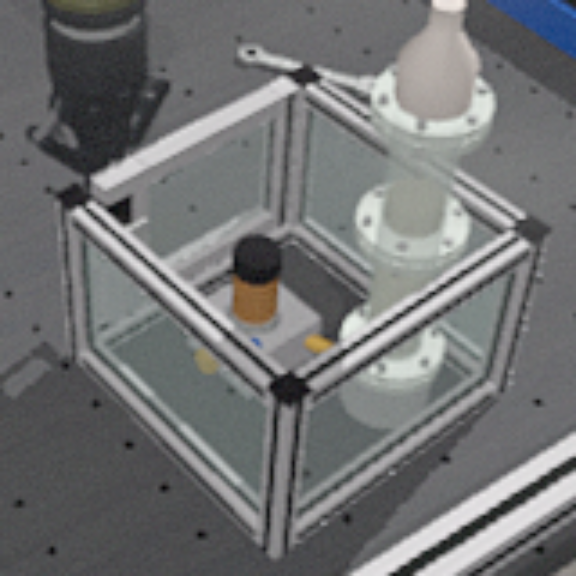

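The door sits almost flush, with its latch end near (95,185) in the crop. The fingers are clear of the column and jars. Now I push again near the latch edge, where the lever arm is longer, and log the actual tool position.

Run:
```python
from h import *
Z=.135
N=np.r_[rot2(gy)@[1,0],0]
def F(k=4):
    r=[]
    for _ in range(k):
        manip.wait(.015);r.append(telemetry.get_wrist_force())
    return -np.mean(r,0)@N
f0=F(8);print('f0',f0)
xe,ye=edge(.035);p=np.r_[xe,Z];b=0;pk=0;f=0
while telemetry.get_clock()<58 and b<.018:
    b+=.0008 if f<8 else .0004
    manip.servo_line(p+N*b,.02);f=F()-f0
    print(f"{b*1e3:.1f} {f:.1f} {guard(telemetry.get_tool_pos())[0]*1e3:.2f}",end='; ')
    pk=max(pk,f)
    if f>15.3 or(pk>8 and f<pk-3):break
print('\n',pk,telemetry.get_clock())
```

```text
f0 -0.14165661259532503
0.8 -0.2 -15.36; 1.6 0.3 -14.54; 2.4 -0.2 -13.78; 3.2 0.1 -12.96; 4.0 1.5 -12.68; 4.8 5.4 -12.64; 5.6 7.3 -12.65; 6.4 8.9 -12.69; 6.8 9.1 -12.67; 7.2 10.4 -12.71; 7.6 11.3 -12.70; 8.0 11.9 -12.73; 8.4 12.7 -12.77; 8.8 13.3 -12.64; 9.2 14.1 -12.52; 9.6 14.5 -12.38; 10.0 15.3 -12.28; 
 15.33804320513232 48.0
```

No clear snap drop shows: the door is solid at the same place under 13 N. I'll check the bolt and strike with the wrist camera from above.

Run:
```python
from h import *
np.set_printoptions(precision=4,suppress=True)
N=np.r_[rot2(gy)@[1,0],0];p=telemetry.get_tool_pos()
manip.servo_line(p-N*.03,.08);manip.servo_line([*(p-N*.03)[:2],.215],.15)
lat=gc+rot2(gy)@[-.12,-.102];t=gc+rot2(gy)@[-.12+.012,-.102]
jaws.grip(.08)
manip.servo_line([*t,.2],.15,[np.pi,0,gy+np.pi]);manip.wait(.3)
T=tcpT();im,d=imaging.get_image('wrist');np.savez('pics/lat.npz',im=im,d=d,T=T)
k=cam('wrist',T);W=cloud(d,k);f,cx,cy,E=k
q=np.linalg.inv(E)@np.r_[lat,.14,1];u,v=int(f*q[0]/q[2]+cx),int(f*q[1]/q[2]+cy);print('latch px',u,v,telemetry.get_clock())
cv2.imwrite('pics/lat.png',cv2.resize(im[max(v-60,0):v+60,max(u-75,0):u+75],None,fx=5,fy=5,interpolation=cv2.INTER_CUBIC))
s=(W[...,:2]-gc)@rot2(gy)
top=abs(W[...,2]-.18)<.005
for a,b in((-.095,-.08),(-.08,-.06),(-.06,-.04),(-.128,-.112)):
    m=top&(s[...,1]>a)&(s[...,1]<b)&(s[...,0]<-.09);print((a,b),m.sum(),np.percentile(s[...,0][m],[2,50,98]) if m.sum() else '')
```

```text
latch px 254 182 51.025
(-0.095, -0.08) 981 [-0.1318 -0.1228 -0.1123]
(-0.08, -0.06) 1292 [-0.1318 -0.1228 -0.1123]
(-0.06, -0.04) 1284 [-0.1318 -0.1229 -0.1124]
(-0.128, -0.112) 1906 [-0.1299 -0.1124 -0.0909]
```

View pics/lat.png

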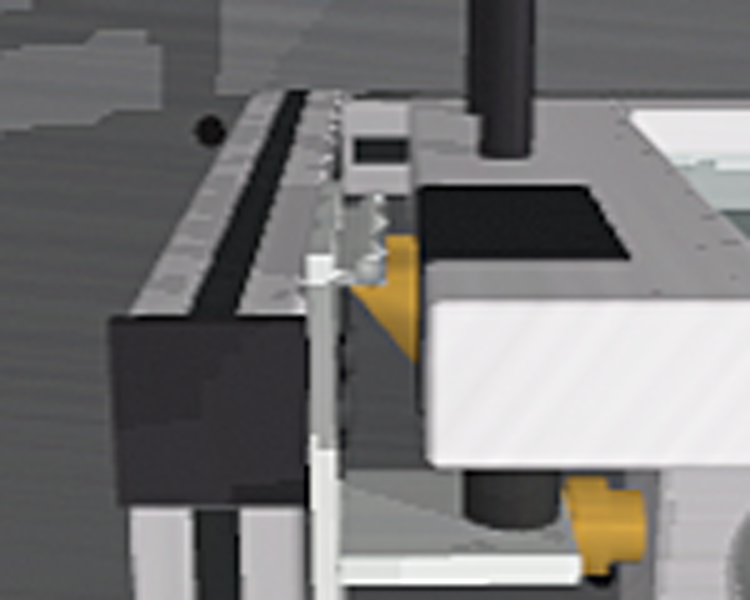

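The picture shows the brass bolt (350–415, 235–360) fully out, about 9 mm. Its flat face is tucked behind the strike nose at (380,270), on the inner side, and the door rests against the black buffer at (510,500). So it is latched. I'll retreat and hand in.

Run:
```python
from h import *
p=telemetry.get_tool_pos();manip.servo_line([p[0]-.03,p[1],.3],.15);manip.wait(.3)
print(telemetry.get_wrist_force(),telemetry.get_clock());print(manip.hand_in())
```

```text
[-0.10553908  0.03659412 -0.38930439] 52.175
the job is handed in; nothing more can be done
None
```

I lowered the cartridge fully home and pushed the door shut. I felt no clear snap, but a close-up shows the latch bolt out behind the strike. The highest push I read was 15.3 N, the jars and spanner were not touched, and the job was handed in at about 52 s.

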